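# Line up the reagent jars by height on the analyser rail

### The arm

A 6-joint arm with a two-finger parallel gripper is mounted at the origin on the work surface. World frame = base frame: x ahead of the robot, y to its left, z up, the work surface at z = 0. Lengths are in m, angles in rad, forces in N, time in s.
With the tool pointing down it reaches from about 0.35 to 0.975 m from the base axis. Payload 17.4 kg.
Tool frame: the origin (TCP) lies at the very end of the fingers, on their centre line; the grasp point (between the pads) lies 19 mm behind it; z points along the fingers, x is the direction in which the jaws open and shut, and the axes are right-handed (so a half turn about z gives the same grasp; the last joint's range is limited). The gripper opens to 85 mm and grips with 20 to 120 N. Pads are 22 mm wide; open, the fingers measure 114 mm over their backs; the gripper's body (76 mm by 85 mm) begins 54 mm behind the grasp point. The pads swing forward as they close: fully open they stand 13 mm farther back than shut.
Start: joints at [-1.25, 0.116, 1.442, -0, 1.584, -0.038], TCP at [0.237, -0.632, 0.208] pointing down, gripper open.
Joint ranges: [-2.83, 2.83], [-0.83, 2.19], [0.07, 2.5], [-1.14, 4.28], [0.01, 3], [-2.97, 2.97]. Speed limits (rad/s): [1.89, 1.89, 2.22, 3.14, 3.14, 3.14].

### API

Orientations are given as a rotation vector (axis times angle).
In Python, from cell import r gives the robot as it stands. The module is installed in compiled form; this text tells all that it offers. Calls block until the motion is done:
- r.movep(position, orientation): joint-space move of the TCP to a pose.
- r.servo_line(position, vel=0.15, orientation=None): straight line of the TCP; orientation=None keeps the orientation; vel is the mean speed in m/s.
- r.set_joints(angles): joint-space move.
- r.set_gripper(opening, strength=None): opening from 0.0 (shut) to 1.0 (fully open); strength is the grip in N (None keeps the last); returns when the fingers have stopped.
- r.pause(seconds).
- r.solve_ik(position, orientation): joint angles nearest the present ones, or None.
- r.grab_frame(name): name is "scene" or "side" or "wrist"; returns a dict with "pixels" (384x512x3 uint8, red, green, blue), "intrinsics" (3x3 intrinsics, pixels), "R" (3x3) and "t" (3): a world point X has camera coordinates R X + t. Camera axes: x right, y down, z forward; pixel columns grow to the right and rows downward; lengths in m; the calibration is good to about 2 mm. A picture is of the moment at which its call begins. There is no depth.
A pose or a line that the arm cannot do raises r.PlanningError and nothing moves.
- r.close_job(): hands the job in, once; it reports no verdict.
Readings, each from a call of its own:
- r.get_t(): time.
- r.get_q(): joint angles.
- r.get_joint_vel(): joint speeds.
- r.get_joint_torque(): joint torques, N m.
- r.get_tcp_pos(): TCP position.
- r.get_orientation(): TCP orientation.
- r.get_ft_force(): force on the tool from outside, world axes, zero at the start.
- r.get_wrist_torque(): the same for the moment, N m.
- r.get_grip_width(): opening from 0.0 (shut) to 1.0 (fully open).
Only numpy, scipy, OpenCV 4.12 (cv2) and the standard library are available. Lean on these libraries where they do the work, as an engineer would, in place of code of your own. Each camera call takes 0.05 s, during which the arm holds its last target.

### The job

Stand the four white reagent jars on the rail's four rubber pads in order of height, one jar centred on each pad: the shortest on the pad next to the steel post, each next one taller, the tallest at the far end from the post. Do not tip any jar over, leave the blue tube rack where it is, and let go of everything at the end.

Things in the scene. Friction and masses are not known exactly. Their poses are not given: they have to be found in the camera images.
- jar_64: the shortest jar (and the widest): upright straight-sided white plastic reagent jar with a blank paper label and a grey screw cap of the same width (top 18 mm); 46 mm diameter, 64 mm high overall. Loose, about 0.1 kg, starts standing on the bench (z = 0). Origin: centre of its underside; z axis up through the cap.
- jar_86: the second shortest jar (and the narrowest): upright straight-sided white plastic reagent jar with a blank paper label and a grey screw cap of the same width (top 18 mm); 36 mm diameter, 86 mm high overall. Loose, about 0.1 kg, starts standing on the bench (z = 0). Origin: centre of its underside; z axis up through the cap.
- jar_108: the second tallest jar: upright straight-sided white plastic reagent jar with a blank paper label and a grey screw cap of the same width (top 18 mm); 42 mm diameter, 108 mm high overall. Loose, about 0.1 kg, starts standing on the bench (z = 0). Origin: centre of its underside; z axis up through the cap.
- jar_130: the tallest jar: upright straight-sided white plastic reagent jar with a blank paper label and a grey screw cap of the same width (top 18 mm); 38 mm diameter, 130 mm high overall. Loose, about 0.1 kg, starts standing on the bench (z = 0). Origin: centre of its underside; z axis up through the cap.
- pad_a: one of four identical round black rubber pads, 56 mm diameter, 3 mm thick, spaced 80 mm centre to centre in one straight row on a fixed low aluminium rail (460 x 76 mm, top 8 mm above the bench). The pads' letters say nothing of their order along the rail: that differs from start to start. Fixed. Origin: centre of its underside, 8 mm above the bench; a jar stands on it with its underside 11 mm above the bench.
- pad_b: one of four identical round black rubber pads, 56 mm diameter, 3 mm thick, spaced 80 mm centre to centre in one straight row on a fixed low aluminium rail (460 x 76 mm, top 8 mm above the bench). The pads' letters say nothing of their order along the rail: that differs from start to start. Fixed. Origin: centre of its underside, 8 mm above the bench; a jar stands on it with its underside 11 mm above the bench.
- pad_c: one of four identical round black rubber pads, 56 mm diameter, 3 mm thick, spaced 80 mm centre to centre in one straight row on a fixed low aluminium rail (460 x 76 mm, top 8 mm above the bench). The pads' letters say nothing of their order along the rail: that differs from start to start. Fixed. Origin: centre of its underside, 8 mm above the bench; a jar stands on it with its underside 11 mm above the bench.
- pad_d: one of four identical round black rubber pads, 56 mm diameter, 3 mm thick, spaced 80 mm centre to centre in one straight row on a fixed low aluminium rail (460 x 76 mm, top 8 mm above the bench). The pads' letters say nothing of their order along the rail: that differs from start to start. Fixed. Origin: centre of its underside, 8 mm above the bench; a jar stands on it with its underside 11 mm above the bench.
- post: fixed dark steel post with a ball top, at one end of the rail, in line with the pads and 80 mm from the centre of the nearest pad (so the pads lie 80, 160, 240 and 320 mm from it); 18 mm thick, ball 26 mm, its top 78 mm above the bench. It may be at either end; the other end carries only a low grey clamp block (36 x 30 mm, its top 20 mm above the bench). Origin: centre of its foot, 8 mm above the bench.
- tube_rack: blue rack of capped glass tubes, 150 x 90 mm, 89 mm high, loose, 0.6 kg, standing on the bench beyond the robot's left (+y) end of the rail. A bystander. Origin: centre of its underside.
Not all that is in view belongs to the job. What is shaped like the jar_108 but orange or red is not meant.

How it is judged:
At the end, for the whole second after the job is handed in: Each jar stands released, upright (within 0.1 rad) and at rest on a pad, its centre within 13 mm of the pad's centre; counted from the post the jars are 64, 86, 108 and 130 mm high, i.e. about 80, 160, 240 and 320 mm from the post ((horizontal distance between jar_64 and pad_a below 0.013 m or horizontal distance between jar_64 and pad_b below 0.013 m or horizontal distance between jar_64 and pad_c below 0.013 m or horizontal distance between jar_64 and pad_d below 0.013 m) and horizontal distance between jar_64 and post between 0.05 and 0.11 m and height (world z) of jar_64 between 0.007 and 0.015 m and angle between each of jar_64, jar_86, jar_108, jar_130's own z axis and vertical below 0.1 rad and linear speed of each of jar_64, jar_86, jar_108, jar_130 below 0.02 m/s and angular speed of each of jar_64, jar_86, jar_108, jar_130 below 0.2 rad/s and (horizontal distance between jar_86 and pad_a below 0.013 m or horizontal distance between jar_86 and pad_b below 0.013 m or horizontal distance between jar_86 and pad_c below 0.013 m or horizontal distance between jar_86 and pad_d below 0.013 m) and horizontal distance between jar_86 and post between 0.13 and 0.19 m and height (world z) of jar_86 between 0.007 and 0.015 m and (horizontal distance between jar_108 and pad_a below 0.013 m or horizontal distance between jar_108 and pad_b below 0.013 m or horizontal distance between jar_108 and pad_c below 0.013 m or horizontal distance between jar_108 and pad_d below 0.013 m) and horizontal distance between jar_108 and post between 0.21 and 0.27 m and height (world z) of jar_108 between 0.007 and 0.015 m and (horizontal distance between jar_130 and pad_a below 0.013 m or horizontal distance between jar_130 and pad_b below 0.013 m or horizontal distance between jar_130 and pad_c below 0.013 m or horizontal distance between jar_130 and pad_d below 0.013 m) and horizontal distance between jar_130 and post between 0.29 and 0.35 m and height (world z) of jar_130 between 0.007 and 0.015 m); the robot touches nothing.
It fails at once if a jar is tipped over (leans more than 0.7 rad) (angle between any of jar_64, jar_86, jar_108, jar_130's own z axis and vertical above 0.7 rad).
It fails at once if the tube rack is pushed more than 30 mm from its place (distance of tube_rack from where it was at the start of the episode above 0.03 m).
It also fails if it takes over 88 s, if anything falls off the work surface, if the arm or the gripper's body presses on something with over 40 N, if the wrist force passes 120 N, or if a joint passes its speed limit or range.

## Working session

There is one attempt and no reset: what is moved stays moved. The work goes in short steps, each a Python script; the robot and the scene stay as the last script left them, time stands still between calls to the robot, and variables do not carry over. Pictures are saved under pics/ and viewed, and the job is handed in when it is done.

```bash
mkdir -p pics; python3 - <<'E'
from cell import r
import cv2,numpy as np
for n in("scene","side","wrist"):
    f=r.grab_frame(n); cv2.imwrite(f"pics/{n}0.png",f["pixels"][:,:,::-1])
    np.savez(f"{n}0.npz",**{k:np.array(v) for k,v in f.items()})
    print(n,np.round(f["intrinsics"],1).tolist(),(-np.array(f["R"]).T@np.array(f["t"])).round(3),np.round(f["R"],2).tolist())
print(r.get_t(),r.get_orientation(),r.get_tcp_pos())
E
```

```text
scene [[441.9, 0.0, 261.4], [0.0, 441.9, 186.5], [0.0, 0.0, 1.0]] [ 1.121 -0.511  0.785] [[0.71, 0.71, -0.0], [0.47, -0.47, -0.75], [-0.53, 0.53, -0.66]]
side [[469.2, 0.0, 246.6], [0.0, 469.2, 193.9], [0.0, 0.0, 1.0]] [0.383 1.152 0.659] [[-0.99, -0.12, 0.01], [-0.07, 0.5, -0.86], [0.1, -0.86, -0.5]]
wrist [[305.3, 0.0, 258.5], [0.0, 305.3, 190.1], [0.0, 0.0, 1.0]] [ 0.31  -0.605  0.373] [[0.35, -0.94, -0.0], [-0.89, -0.34, 0.3], [-0.28, -0.11, -0.95]]
0.15 [-2.58178669e+00  1.78908792e+00  1.00513340e-03] [ 0.23697491 -0.63188919  0.20776057]
```

View pics/scene0.png

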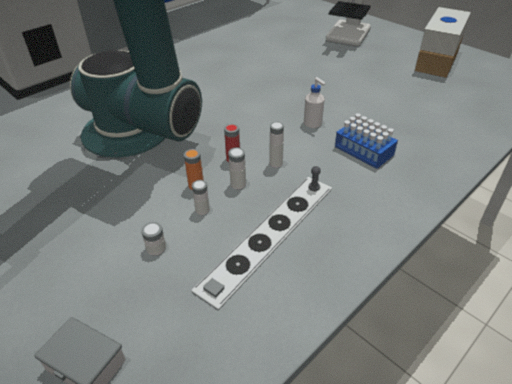

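View pics/side0.png

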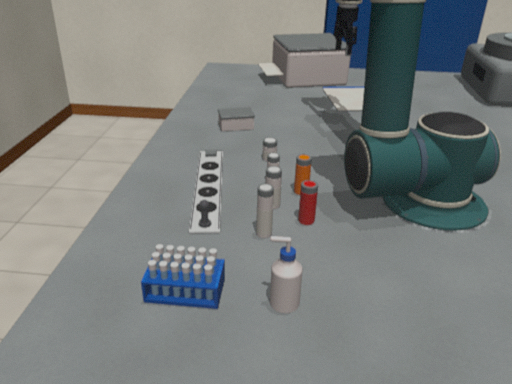

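View pics/wrist0.png

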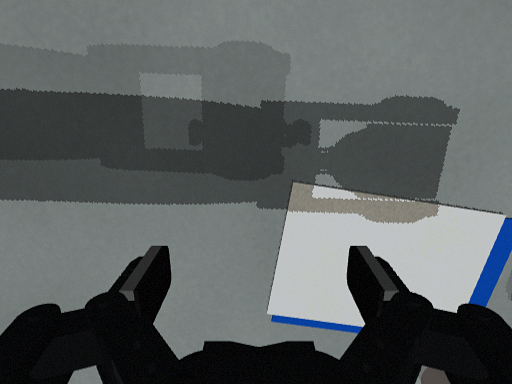

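The scene view shows the post at about (315,180), pads at (297,204), (279,222), (260,242) and (238,265), and the clamp at (214,288). The white jars are at (153,238), (201,197), (237,168) and (276,145). The orange and red jars are decoys. I'll enlarge the crops to read positions.

```bash
python3 - <<'E'
import cv2
a=cv2.imread("pics/scene0.png");c=a[110:310,130:340];cv2.imwrite("pics/scene0c.png",cv2.resize(c,None,fx=3,fy=3,interpolation=cv2.INTER_CUBIC)[:600])
a=cv2.imread("pics/side0.png");c=a[130:250,180:330];cv2.imwrite("pics/side0c.png",cv2.resize(c,None,fx=5,fy=5,interpolation=cv2.INTER_CUBIC))
E
```

```text
(no output)
```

View pics/scene0c.png

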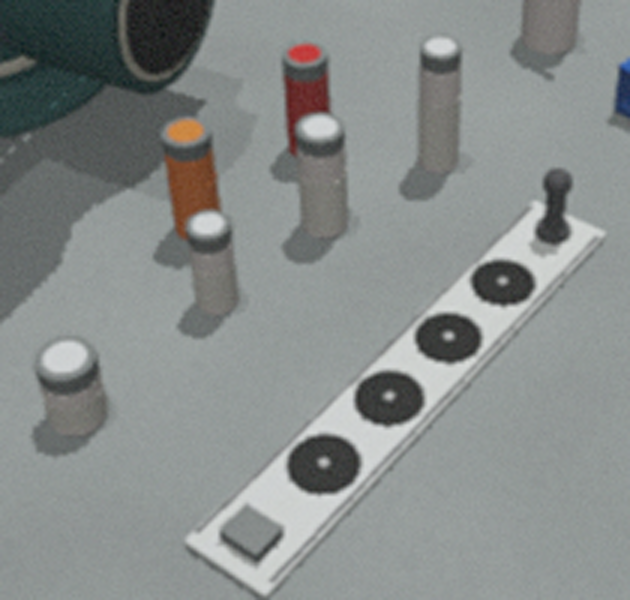

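View pics/side0c.png

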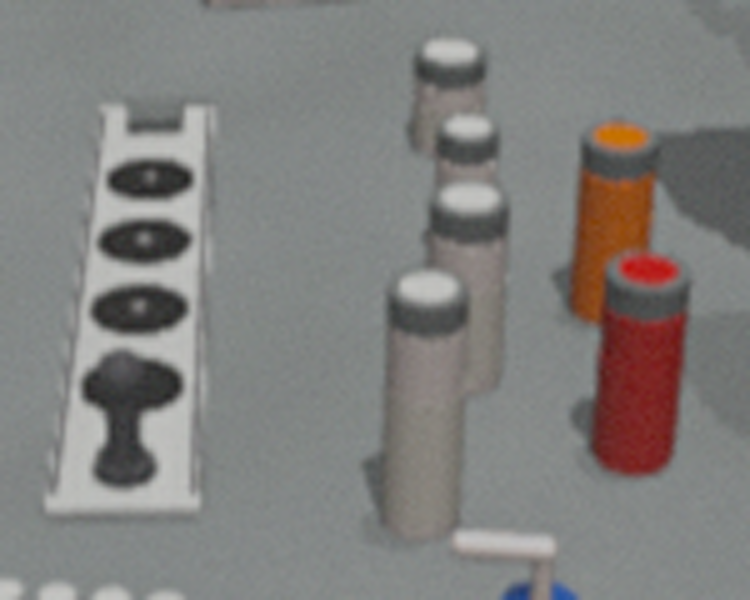

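```bash
cat > h.py <<'E'
import numpy as np
def ray(f,p):
    K,R,t=f["intrinsics"],f["R"],f["t"]
    return -R.T@t, R.T@np.linalg.solve(K,[p[0],p[1],1])
def atz(f,p,z):
    o,d=ray(f,p); return o+d*(z-o[2])/d[2]
def tri(rs):
    A=0;b=0
    for o,d in rs:
        d=d/np.linalg.norm(d);P=np.eye(3)-np.outer(d,d);A=A+P;b=b+P@o
    return np.linalg.solve(A,b)
E
python3 - <<'E'
from h import *
S=np.load("scene0.npz");D=np.load("side0.npz")
s=lambda x,y:(x/3-.33+130,y/3-.33+110)
d=lambda x,y:(x/5-.4+180,y/5-.4+130)
for n,z,a,b in[("64",.064,(67.5,361),(451,53)),("86",.086,(209,225),(467,130)),("108",.108,(320,129),(467,197)),("130",.13,(440,48),(427,289)),("or",.108,(186,132),(619,138)),("red",.108,(306,54),(650,270)),
 ("p2",.011,(448,337),(139,308)),("p3",.011,(389,397),(145,240)),("p4",.011,(324,463),(150,179))]:
    print(n,tri([ray(S,s(*a)),ray(D,d(*b))]).round(4),atz(S,s(*a),z).round(4),atz(D,d(*b),z).round(4))
print("p1",atz(S,s(503,282),.011))
print("ball",tri([ray(S,s(558,181)),ray(D,d(122,367))]).round(4))
E
```

```text
64 [ 0.4688 -0.2112  0.0605] [ 0.4737 -0.2126  0.064 ] [ 0.4674 -0.2055  0.064 ]
86 [ 0.4472 -0.0551  0.0833] [ 0.4496 -0.0569  0.086 ] [ 0.447  -0.0491  0.086 ]
108 [0.4392 0.0737 0.1064] [0.441  0.0723 0.108 ] [0.4389 0.0765 0.108 ]
130 [0.4486 0.2103 0.1277] [0.4509 0.2077 0.13  ] [0.4483 0.2144 0.13  ]
or [ 0.3622 -0.0087  0.1061] [ 0.3642 -0.0101  0.108 ] [ 0.3624 -0.0046  0.108 ]
red [0.3459 0.1408 0.1067] [0.349  0.1392 0.108 ] [0.3451 0.1416 0.108 ]
p2 [0.62   0.0433 0.0088] [0.6216 0.0417 0.011 ] [0.6191 0.0468 0.011 ]
p3 [ 0.6318 -0.0356  0.0088] [ 0.6334 -0.0369  0.011 ] [ 0.6308 -0.0318  0.011 ]
p4 [ 0.6436 -0.1144  0.0086] [ 0.6452 -0.1157  0.011 ] [ 0.6426 -0.1097  0.011 ]
p1 [0.61026589 0.1210775  0.011     ]
ball [0.5966 0.2011 0.0673]
```

```bash
cat >> h.py <<'E'
from cell import r
import cv2
# row direction (towards post) (-.0118,.0789) -> jaw axis normal to it
A=np.arctan2(.0118,.0789)
ORI=np.pi*np.array([-np.cos(A/2),-np.sin(A/2),0])  # tool x = (cosA,sinA)
def snap(n,name):
    f=r.grab_frame(n); cv2.imwrite(f"pics/{name}.png",f["pixels"][:,:,::-1]); np.savez(f"{name}.npz",**f)
def pick(x,y,z,hi):
    r.movep([x,y,hi],ORI)
    r.servo_line([x,y,z],vel=.2)
    r.set_gripper(0.0,40)
    print("grip",r.get_grip_width(),"t",r.get_t())
def place(x,y,z,hi,up):
    p=r.get_tcp_pos()
    r.servo_line([p[0],p[1],hi],vel=.25)
    print("lifted grip",r.get_grip_width(),r.get_ft_force())
    r.movep([x,y,hi],ORI)
    r.servo_line([x,y,z+.02],vel=.25)
    r.servo_line([x,y,z],vel=.05)
    print("F",np.round(r.get_ft_force(),1))
    r.set_gripper(1.0)
    r.servo_line([x,y,up],vel=.25)
    print("t",r.get_t())
E
python3 - <<'E'
from h import *
S=np.load("scene0.npz");D=np.load("side0.npz")
print("bottle base",atz(D,(286,306),0),atz(S,(313,126),0)); print("bottle top",tri([ray(S,(320,81)),ray(D,(282,239))]))
print(ORI,[r.solve_ik(p,ORI) for p in([.47,-.2105,.025],[.449,.211,.08],[.608,.122,.2])])
r.movep([.47,-.2105,.20],ORI)
print(r.get_t())
snap("wrist","w1")
E
```

```text
bottle base [0.3818369  0.45524953 0.        ] [0.40148324 0.43104678 0.        ]
bottle top [0.39960244 0.44503742 0.1524682 ]
[-3.13294185 -0.23298018  0.        ] [array([-4.70619351e-01, -1.23073609e-01,  1.98517584e+00, -4.44089210e-16,
        1.27949042e+00, -6.19075432e-01]), array([ 3.87883282e-01, -2.17991687e-01,  1.97312827e+00, -4.44089210e-16,
        1.38645607e+00,  2.39427200e-01]), array([ 1.56895356e-01, -6.02254322e-04,  1.57655901e+00, -4.44089210e-16,
        1.56563590e+00,  8.43927492e-03])]
1.9083
```

View pics/w1.png

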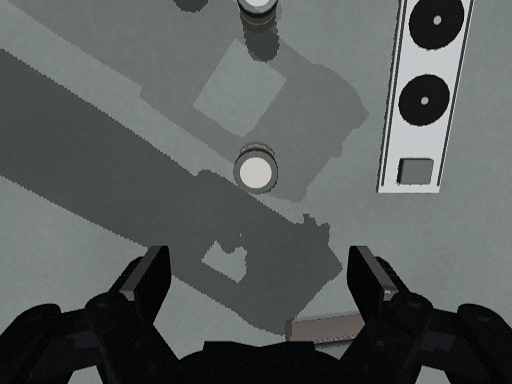

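The wrist view shows the jar_64 cap at (256,173), and the pads nearest the clamp at (424,100) and (437,20). I'll compare these with the triangulated positions.

```bash
python3 - <<'E'
from h import *
W=np.load("w1.npz")
print(atz(W,(256,173),.064),atz(W,(424,100),.011),atz(W,(437,20),.011))
E
```

```text
[ 0.46766025 -0.21168968  0.064     ] [ 0.64189905 -0.11493646  0.011     ] [ 0.63073491 -0.03639317  0.011     ]
```

The three cameras agree to about 2 mm. I'll move jar_64 first.

```bash
python3 - <<'E'
from h import *
pick(.468,-.2115,.025,.20)
place(.6075,.122,.025+.0125,.22,.24)
snap("wrist","w2");snap("scene","s2")
E
```

```text
grip 0.5219378495631929 t 3.6917
lifted grip 0.5215189448060675 [ 0.06789908 -0.01073061 -0.62684514]
F [-0.3  0.4 -1.1]
t 8.775
```

```bash
python3 -c "
import cv2
c=cv2.imread('pics/s2.png')[110:310,130:340];cv2.imwrite('pics/s2c.png',cv2.resize(c,None,fx=3,fy=3,interpolation=2))"
```

```text
(no output)
```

View pics/w2.png

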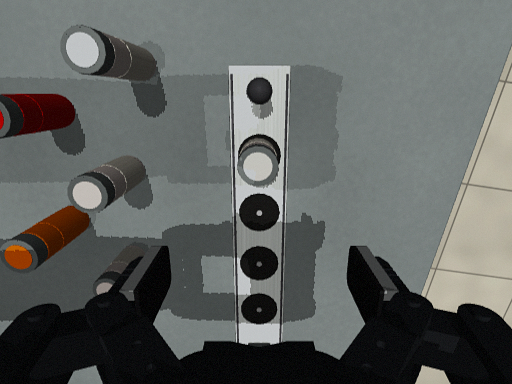

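View pics/s2c.png

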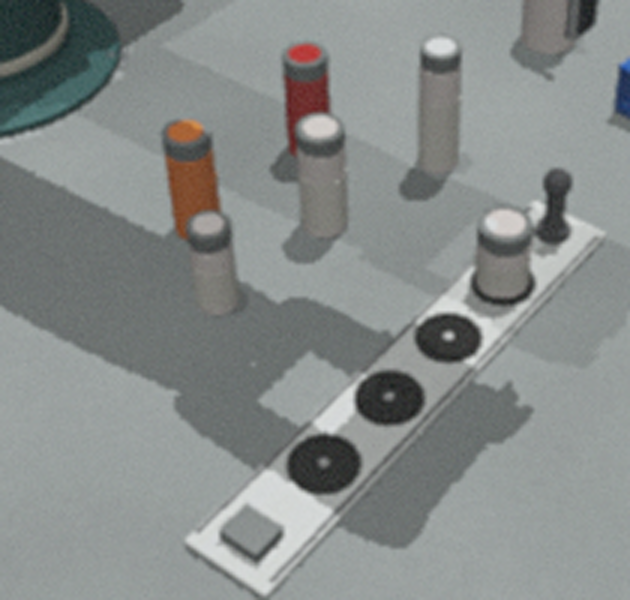

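jar_64 stands on the pad next to the post, with its cap at (257,167) in the wrist view. I'll read the rest of the wrist view numerically and move the others.

```bash
python3 - <<'E'
from h import *
W=np.load("w2.npz")
for n,p,z in[("j64",(257,167),.075),("p2",(259,212),.011),("p3",(259,263),.011),("p4",(259,309),.011),("130",(84,48),.13),("108",(88,195),.108)]:print(n,atz(W,p,z).round(4))
pick(.447,-.055,.045,.24)
place(.619,.0433,.045+.0125,.24,.24)
snap("wrist","w3")
E
```

```text
j64 [0.6053 0.1214 0.075 ]
p2 [0.6191 0.044  0.011 ]
p3 [ 0.631  -0.0349  0.011 ]
p4 [ 0.6429 -0.1142  0.011 ]
130 [0.449 0.212 0.13 ]
108 [0.4381 0.0744 0.108 ]
grip 0.402304696190708 t 11.475
lifted grip 0.39708709215333515 [ 0.09755402 -0.32648523 -1.26754315]
F [-0.2  0.4 -1.9]
t 16.0
```

View pics/w3.png

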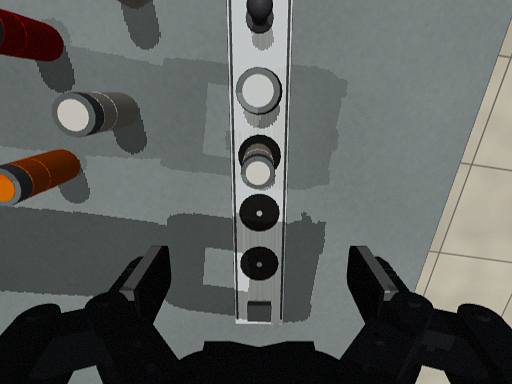

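jar_86 stands on the second pad, with its cap at (258,173). Next is jar_108.

```bash
python3 - <<'E'
from h import *
pick(.4385,.074,.062,.25)
place(.6312,-.0353,.062+.0125,.25,.26)
snap("wrist","w4")
E
```

```text
grip 0.47991862450028466 t 18.3833
lifted grip 0.4778064875247391 [ 0.98913529  0.51362397 -1.92261315]
F [ 0.3 -0.1 -1.2]
t 22.9
```

View pics/w4.png

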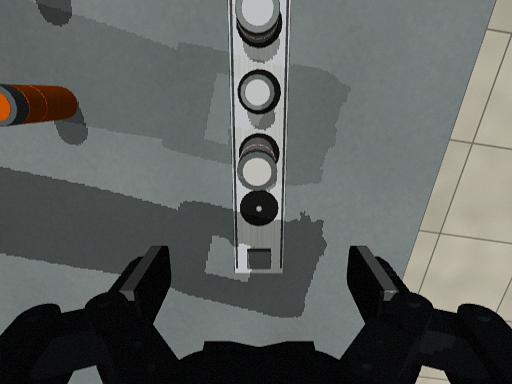

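jar_108 stands on the third pad, with its cap at (257,172). Next is jar_130.

```bash
python3 - <<'E'
from h import *
pick(.4488,.2112,.08,.29)
place(.643,-.1144,.08+.0125,.29,.29)
snap("wrist","w5")
r.movep([.45,-.35,.35],ORI)
snap("scene","s5");snap("side","d5"); print(r.get_t())
for n,a in(("s5",(100,300,130,340)),("d5",(130,250,180,330))):
    c=cv2.imread(f"pics/{n}.png")[a[0]:a[1],a[2]:a[3]];k=3 if n=="s5" else 5
    cv2.imwrite(f"pics/{n}c.png",cv2.resize(c,None,fx=k,fy=k,interpolation=2))
E
```

```text
grip 0.42909393033234383 t 25.8333
lifted grip 0.43256118864884086 [ 0.23382641  0.6544792  -1.73401253]
F [-0.1 -0.8 -1.6]
t 31.125
32.4583
```

View pics/w5.png

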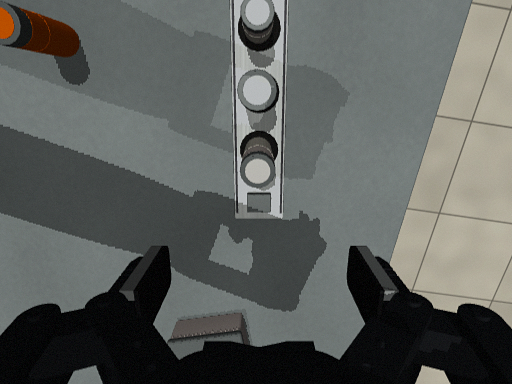

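View pics/s5c.png

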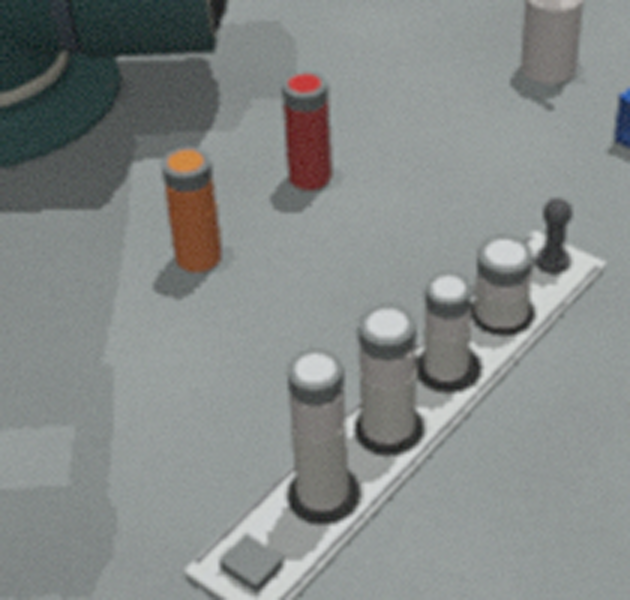

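View pics/d5c.png

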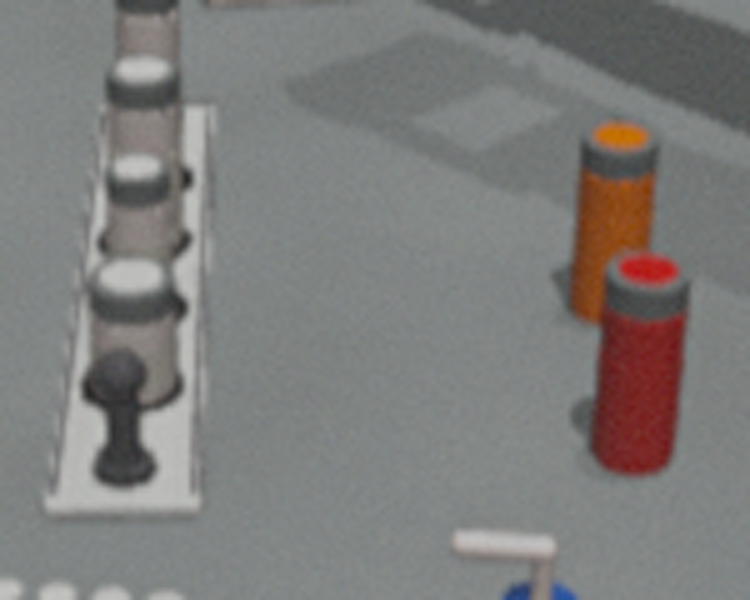

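All four jars are upright, each with black pad showing evenly around its base. Their caps are at (504,252), (448,289), (387,327) and (317,370) in the crop. I'll do a final numeric check against the pads as seen by the same camera.

```bash
python3 - <<'E'
from h import *
S=np.load("s5.npz")
pads=[(503,282),(448,337),(389,397),(324,463)]
for (x,y),h,q in zip([(504,252),(448,289),(387,327),(317,370)],(.064,.086,.108,.13),pads):
    d=atz(S,(x/3-.33+130,y/3-.33+100),h+.011)-atz(S,(q[0]/3-.33+130,q[1]/3-.33+110),.011)
    print((d[:2]*1000).round(1))
a,b=cv2.imread("pics/scene0.png"),cv2.imread("pics/s5.png")
print("rack diff",cv2.absdiff(a[110:165,335:400],b[110:165,335:400]).mean(), r.get_ft_force().round(2),r.get_grip_width(),r.get_t())
r.close_job()
E
```

```text
[-4.1  1. ]
[-1.2 -1.6]
[-0.3 -0.7]
[0.1 0.4]
rack diff 2.617715617715618 [ 0.11 -0.33 -0.54] 1.0003312554786477 32.4583
the job is handed in; nothing more can be done
```

All four jars are on the pads in the right order and the job is handed in. From the post they run jar_64, jar_86, jar_108, jar_130, and it took 32.5 s of the 88 s allowed.

- **Centring:** measured in the scene camera, jar_64 is about 4 mm off its pad's centre and the other three are within about 2 mm. The limit is 13 mm.
- **Standing:** all four look upright in the last pictures; jar_130's cap is cut off in the side crop, so its lean was judged from the scene and wrist views. I did not measure tilt or speed directly.
- **Tube rack:** its part of the scene image changed only slightly from the start (mean difference 2.6 grey levels).
- **Robot:** it ended clear of everything, with the gripper fully open and less than 1 N on the wrist.

No check failed. Early on, the scene and side cameras placed the same points about 5–8 mm apart. I used positions triangulated from both, which the wrist camera confirmed to within about 2 mm.

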